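# Clamp a microscope eyepiece barrel in its V-block

### The job

Take the microscope eyepiece barrel off its wooden rest and lay its slim shank in the groove of the metal V-block, then slide it gently along the groove until the shoulder of its thick head is fully home against the end of the block. Then swing the clamp strap over and press it down by its bar until the rubber foot grips the shank firmly but not hard, so that it stays clamped, and let go; treat the barrel gently and leave the other things on the desk where they are.

Things in the scene. Friction and masses are not known exactly. Their poses are not given: they have to be found in the camera images.
- barrel: Eyepiece barrel, loose, 0.09-0.18 kg: steel shank 24 mm in diameter, 90 mm long; black head 36 mm in diameter, 44 mm long, same axis; the step is the flat shoulder. Origin on the axis in the shoulder's plane; x along the axis to the head. Fragile: force between it and the V-block (all contacts added up) must stay under 40 N, the strap's foot on it under 18 N. Balances about 25 mm down the shank.
- barrel_head (a point): Middle of the barrel's head, on the axis, 22 mm from the shoulder: the place to grip it, from above and across the axis (36 mm wide).
- cradle: Wooden rest, fixed: two notched posts (12 mm thick, 52 mm wide, lips 55 mm high) that carry the barrel's shank at the start, barrel axis level, 55 mm above the table, head overhanging. Origin on the table under the notches' middle line at the head's end; x along the notches to the head; it runs from x = -72 to 0 mm. The barrel's shoulder starts 6 to 16 mm out from that end.
- fixture: Fixed clamping fixture: aluminium V-block 70 mm long, 52 mm wide on a dark base plate 12 mm thick. Origin on the table under the groove's middle line in the plane of the block's end face; x along the groove, out of that face; z up. Block from x = -70 to 0 mm. Hinge cheeks at y = 45 to 71, x = -68 to -28 mm, 108 mm high. Beyond the end face (x > 0) there is free space down to the table.
- strap: Clamp strap, flat steel arm 18 x 8 mm. Origin on the hinge axis (parallel to fixture x, at fixture x = -48, y = 50, z = 100 mm). The arm reaches 102 mm along strap -y; strap x is parallel to fixture x. Level (axes parallel to the fixture's) it lies across the groove. It starts open, 1.6 to 1.95 rad up from level, leaning away from the groove. Stiff hinge: stays where left, turning takes 0.5 N m.
- strap_bar (a point): Point on the strap's black round cross bar (10 mm in diameter, parallel to the hinge axis, 100 mm from it), in the middle of the free part that sticks out 44 mm from the strap's edge towards strap -x. Pinch it from above, push or press on it. The hinge alone resists with 5 N here; 9 to 10 N pushed down here clamps well, 14 N and more is too much. Let go, the hinge holds up to 10 N at the foot.
- meter: Bystander: black and orange multimeter lying flat, 144 x 79 x 45 mm, origin under its centre.
- jar: Bystander: small closed jar, 48 mm in diameter, 60 mm high, origin under its centre.
- phone: Bystander: black phone lying flat, 72 x 148 x 9 mm, origin under its centre.
- groove_end (a point): Where the barrel's origin must come to lie: on the groove's seat line at the block's end face, 60 mm above the table. Seated, the barrel's x is parallel to the fixture's x, its shank in the groove (90 degree V, bottom 43 mm and lips 60 mm above the table), its head outside, its shoulder bearing on the end face.
- strap_screw (a point): Middle of the arm 50 mm from the hinge (over the groove when level). Here a screw hangs below the arm with a 16 mm square rubber foot on a spring of 4 N/mm, 8 mm travel. The screw's height is set anywhere within 10 mm, not measured: on the seated barrel the foot first touches with the strap between 0.17 rad above and 0.1 rad below level; feel for it. Clamped: 4 N or more stays on the foot.
Mind the look-alikes: they are no part of the job. There is more than one size of the fixture; the job needs the larger. What is shaped like the barrel but white is not meant.

How it is judged (in metres and radians):
On the way, in this order (a step that is already met when the one before it is completed fails the run):
1. the barrel lies in the groove with its shoulder home against the block (x of barrel in the frame of fixture between -0.002 and 0.002 m and y of barrel in the frame of fixture between -0.002 and 0.002 m and z of barrel in the frame of fixture between 0.058 and 0.062 m and angle between the x axis of barrel and the x axis of fixture, either way round below 0.04 rad and contact force between strap and barrel below 0.1 N), for 0.2 s.
2. the strap's foot presses on the barrel with 4 N or more (contact force between strap and barrel above 4 N), for 0.2 s.
At the end, for the whole second after the job is handed in: The barrel lies at rest in the V-block's groove, its axis within 2 mm and 0.04 rad of the groove's, its shoulder within 2 mm of the block's end face, and the strap's foot presses on it with 4 N or more after the strap has been let go (x of barrel in the frame of fixture between -0.002 and 0.002 m and y of barrel in the frame of fixture between -0.002 and 0.002 m and z of barrel in the frame of fixture between 0.058 and 0.062 m and angle between the x axis of barrel and the x axis of fixture, either way round below 0.04 rad and contact force between strap and barrel above 4 N and linear speed of barrel below 0.01 m/s); the robot touches nothing.
It fails at once if the strap presses on the barrel with more than 18 N (contact force between strap and barrel above 18 N).
It fails at once if while it is laid and slid, the barrel and the V-block press or knock on each other with more than 40 N in all (contact force between barrel and fixture above 40 N and contact force between strap and barrel below 0.5 N).
It fails at once if a bystander is moved by more than 20 mm (distance of any of meter, jar, phone from where it was at the start of the episode above 0.02 m).
It also fails if it takes over 72 s, if anything falls off the work surface, if the arm or the gripper's body presses on something with over 40 N, if the wrist force passes 120 N, or if a joint passes its speed limit or range.

### The arm

A 7-joint arm with a two-finger parallel gripper is mounted at the origin on the work surface. World frame = base frame: x ahead of the robot, y to its left, z up, the work surface at z = 0. Lengths are in mm, angles in rad, forces in N, time in s.
With the tool pointing down it reaches from about 400 to 875 mm from the base axis. Payload 4.4 kg.
Tool frame: the origin (TCP) lies midway between the tips of the shut fingers; the grasp point (between the pads) lies ctrl.tcp_to_grasp behind it (ctrl.tcp_to_grasp is the distance from the TCP to the grasp point, in mm); z points along the fingers, y is the line along which they close (so a half turn about z gives the same grasp; the last joint's range is limited). The gripper opens to 85 mm and grips with 20 to 120 N. Pads are 22 mm wide; open, the fingers measure 114 mm over their backs; the gripper's body (76 mm by 85 mm) begins 54 mm behind the grasp point. The pads swing forward as they close: fully open they stand 13 mm farther back than shut.
Start: joints at [-1.316, 0.628, 0.038, 1.517, -0.027, 0.996, -0.02], TCP at [204.938, 616.862, 231.313] pointing down, gripper open.
Joint ranges: [-3.06, 3.06], [-0.37, 2.12], [-1.25, 1.32], [0.18, 2.47], [-1.1, 4.24], [0.23, 1.98], [-2.94, 2.94]. Speed limits (rad/s): [2.57, 2.57, 3.14, 3.14, 3.14, 3.14, 3.14].

### API

Orientations are given as [roll, pitch, yaw] about the fixed x, y, z axes, in that order (R = Rz(yaw) Ry(pitch) Rx(roll)).
In Python, from cell import ctrl, get_image, get_calibration, workorder, boxes_of, place_of gives the robot as it stands.
- The arm moves only by the tool play_rows, never from a script. Its argument "series" is a list that holds one entry, the list of rows, each a list of 7 numbers: the shift along the world's x, y, z in cm, then the turn, a rotation vector about the world's x, y, z in degrees, then the closure, from 0 (fully open) to 1 (shut). A call has 1 to 20 rows; each row shifts and turns the commanded pose from where the row before left it; what a row does not reach is not made up. A row lasts 1/8 s, in which the tool goes at most 62.5 mm and 10.7 degrees, less where a joint would pass 70% of its speed; a pose out of reach is approached as far as the arm can. A call with a gripper value outside its range is refused whole. The fingers move at their own pace and stop on an object; the grip force is fixed at half the most. Time passes only in rows, so rows that do not move let the fingers close. It gives the time, the measured TCP pose, the force, the opening and the grip force at its end, in the units of the state.
- ctrl.read_state(): the state, without advancing time (a new reading comes with each control period).
- get_image(name): name is "side" or "top"; returns (picture, depth): 400x640x3 uint8, red, green, blue; 400x640 float32, mm along the optical axis (not along the pixel's ray), 0 where there is no reading.
- get_calibration(name): a dict with "K" (3x3 intrinsics, pixels), "R" (3x3) and "t" (3): a world point X has camera coordinates R X + t. Camera axes: x right, y down, z forward; pixel columns grow to the right and rows downward; lengths in mm; the calibration is good to about 2 mm. A picture is of the moment at which its call begins. get_calibration takes no time and is no camera call.
- workorder.finish_job(): hands the job in; it is judged then, once.
Trained networks look in the newest picture that a camera, given by its name, has taken for a name from the list of things; names that differ only in an ending like _2 or _b are one class to them, and where a whole thing is asked for, a point or a joint stands for the part that bears it (a point fixed in the world has none). Each returns a list of dicts, best first, with "p" (0 to 1); they miss things now and then, are a little off and sometimes report something else, mostly with a low value. They report only what shows in the picture. A call takes as long as a camera call. They do not tell look-alikes from the thing itself.
- boxes_of(target, camera): "pixel" ([column, row] in pixels, amid what is visible of it).
- place_of(target, camera): "pixel" ([column, row] in pixels: a listed point, or the origin of a listed thing).
The state is a dict: "clock": time; "qpos": joint angles; "qd": joint speeds; "tau": joint torques, N m; "eef_pos": TCP position; "tool_rot": TCP orientation; "force": force on the tool from outside, world axes, zero at the start; "torque": the same for the moment, N m; "width": finger opening in mm; "gripper_force": force on a finger pad.
Only numpy, scipy, OpenCV 4.12 (cv2) and the standard library are available. Lean on these libraries where they do the work, as an engineer would, in place of code of your own. Each camera call takes 0.05 s, during which the arm holds its last target. There are 200 camera calls.

## Working session

There is one attempt and no reset: what is moved stays moved. The work goes in short steps, Python scripts to look and compute and a tool call to move; the robot and the scene stay as the last step left them, time stands still between calls to the robot, and variables do not carry over. Pictures are saved under pics/ and viewed, at most 10 in all, crops included, and the job is handed in when it is done.

Besides the shell and the picture viewer there is one more tool, called after ">>>" as name([rows], argument=value, ...), one row to a line, values as JSON. play_rows: Moves the arm, as the interface text tells. Its arguments: {"type":"object","properties":{"series":{"type":"array"}},"required":["series"]}

```bash
mkdir -p pics
cat > h.py <<'E'
import numpy as np, cv2
from cell import ctrl, get_image, get_calibration, workorder, boxes_of, place_of
def unproj(cam,px,d):
    c=get_calibration(cam);K,R,t=map(np.array,(c["K"],c["R"],c["t"]))
    px=np.atleast_2d(px).astype(float);d=np.atleast_1d(d)
    pc=np.c_[(px[:,0]-K[0,2])/K[0,0]*d,(px[:,1]-K[1,2])/K[1,1]*d,d]
    return (pc-t.ravel())@R
def onz(cam,px,z):
    c=get_calibration(cam);K,R,t=map(np.array,(c["K"],c["R"],c["t"]))
    C=-R.T@t.ravel();r=R.T@np.linalg.solve(K,[px[0],px[1],1]);return C+r*(z-C[2])/r[2]
def proj(cam,X):
    c=get_calibration(cam);K,R,t=map(np.array,(c["K"],c["R"],c["t"]))
    p=(np.atleast_2d(X)@R.T+t.ravel())@K.T;return p[:,:2]/p[:,2:]
def cloud(cam,dep):
    v,u=np.mgrid[0:400,0:640];return unproj(cam,np.c_[u.ravel(),v.ravel()],dep.ravel()).reshape(400,640,3)
E
python3 - <<'E'
from h import *
np.set_printoptions(precision=1,suppress=True)
ims=[]
for c in("top","side"):
    im,d=get_image(c);np.savez(f"{c}.npz",im=im,d=d);ims.append(im)
    cv2.imwrite(f"pics/{c}0.png",im[:,:,::-1])
    k=get_calibration(c);print(c,-np.array(k["R"]).T@np.array(k["t"]).ravel(),np.array(k["R"]).round(2).tolist(),k["K"][0][0])
    Z={"barrel":55,"barrel_head":55,"cradle":0,"fixture":0,"groove_end":60,"strap":100,"strap_bar":190,"meter":0,"jar":0,"phone":0}
    for n,z in Z.items():
        print(n,[(np.round(r["pixel"]),round(r["p"],2),onz(c,r["pixel"],z)[:2]) for r in place_of(n,c)])
print(ctrl.read_state(),ctrl.tcp_to_grasp)
E
```

```text
top [ 472.3   17.9 1164.2] [[0.01, -1.0, 0.02], [-0.99, -0.01, -0.13], [0.13, -0.02, -0.99]] 431.21465415849826
barrel [(array([226., 159.]), 0.78, array([703.2, 261.5]))]
barrel_head [(array([230., 159.]), 0.87, array([703. , 251.9])), (array([276., 191.]), 0.57, array([621. , 128.2]))]
cradle [(array([274., 210.]), 0.92, array([576.4, 138.9])), (array([173., 233.]), 0.62, array([510.2, 407.4]))]
fixture [(array([429., 164.]), 0.88, array([ 706.8, -285.8])), (array([384., 209.]), 0.87, array([ 582.8, -158.2])), (array([172., 232.]), 0.33, array([513.6, 408.6])), (array([362., 222.]), 0.22, array([545.4, -98.9]))]
groove_end [(array([387., 208.]), 0.84, array([ 577.5, -156.9]))]
strap [(array([369., 222.]), 0.61, array([ 540.4, -107.2])), (array([429., 174.]), 0.51, array([ 663.1, -257.2])), (array([173., 233.]), 0.48, array([507.2, 373. ])), (array([273., 198.]), 0.43, array([597.1, 130.7]))]
strap_bar [(array([453., 178.]), 0.58, array([ 637.5, -289.3])), (array([364., 233.]), 0.55, array([508.7, -84.6]))]
meter [(array([174., 231.]), 0.74, array([516.3, 404.5]))]
jar [(array([463.
[... 953 characters left out ...]
]
strap_bar [(array([284., 182.]), 0.71, array([509.6, -62.3])), (array([406., 279.]), 0.54, array([ 571.8, -404.6]))]
meter [(array([224., 153.]), 0.72, array([515. , 400.8]))]
jar [(array([365., 341.]), 0.65, array([ 530.1, -368.8]))]
phone [(array([368., 198.]), 0.82, array([782.5,   1.1]))]
{'clock': 1.1, 'qpos': array([-1.3,  0.6,  0. ,  1.5, -0. ,  1. , -0. ]), 'qd': array([ 0.,  0.,  0.,  0., -0., -0., -0.]), 'tau': array([  0. , -56.3,   1.2, -19.4,   0. ,   0. ,  -0. ]), 'eef_pos': array([204.9, 616.9, 231.3]), 'tool_rot': array([ 3.1, -0. ,  2.8]), 'force': array([-0.6,  1. ,  0.1]), 'torque': array([0., 0., 0.]), 'gripper_force': 0.0, 'width': 85.44489221600963} 18.700000000000003
```

View pics/top0.png

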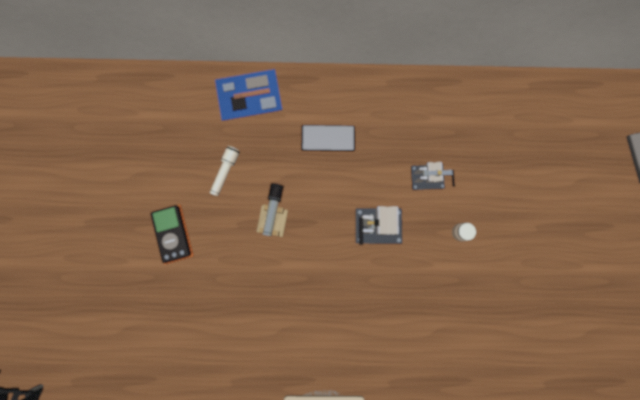

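View pics/side0.png

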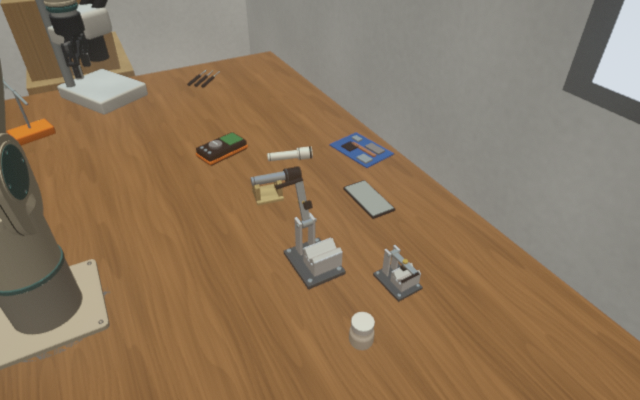

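The top view shows the barrel at (273,208) with its head at (276,191), and the large fixture at (380,225) with its groove end up at (387,208). In the side view the strap stands open, with its bar at (300,205).

Run:
```python
from h import *
np.set_printoptions(precision=1,suppress=True)
tiles=[]
for c in("top","side"):
    z=np.load(f"{c}.npz");im,d=z["im"],z["d"];P=cloud(c,d);ok=d>0;m0=P[...,2]
    def reg(x0,x1,y0,y1,z0,z1): return ok&(P[...,0]>x0)&(P[...,0]<x1)&(P[...,1]>y0)&(P[...,1]<y1)&(m0>z0)&(m0<z1)
    def rect(m,n):
        q=P[m];r=cv2.minAreaRect(q[:,:2].astype(np.float32));print(c,n,len(q),"rect",np.round(r[0],1),np.round(r[1],1),round(r[2],2),"med",np.median(q,0),"mean",q.mean(0))
    rect(reg(480,640,-240,-60,-20,3) & False | reg(500,600,-230,-60,8,16),"base")
    rect(reg(480,640,-240,-60,52,66),"block")
    rect(reg(440,640,-240,-30,112,230),"strap up")
    m=reg(500,660,80,190,48,85);rect(m,"barrel")
    q=P[m];dark=im[m].mean(1)<70
    for n,s in(("head",q[dark]),("shank",q[~dark])):
        mu=s.mean(0);u,sv,vt=np.linalg.svd(s-mu);print(c,n,len(s),mu,vt[0],"yaw",np.degrees(np.arctan(vt[0][1]/vt[0][0])), "zmax",np.percentile(s[:,2],[5,50,95]))
    a=im[165:265,245:415] if c=="top" else im[150:290,240:350]
    tiles.append(cv2.resize(a,None,fx=4.5 if c=="top" else 4,fy=4.5 if c=="top" else 4,interpolation=cv2.INTER_CUBIC))
cv2.imwrite("pics/t1.png",tiles[0][:,:,::-1]);cv2.imwrite("pics/s1.png",tiles[1][:,:,::-1])
```

```text
top base 501 rect [ 540.9 -143.9] [124.8  82. ] 89.48 med [ 527.4 -130.4   12. ] mean [ 535.2 -138.7   12. ]
top block 343 rect [ 548.3 -161. ] [67.5 52.7] 0.52 med [ 548.1 -168.9   56. ] mean [ 547.7 -161.2   56.3]
top strap up 257 rect [515.2 -98.5] [66.4 51.9] 0.19 med [528.9 -82.2 193.3] mean [522.5 -90.3 178.4]
top barrel 655 rect [571.5 137.9] [ 51.1 133.9] 80.02 med [575.3 136.8  65.5] mean [572.9 136.7  64.2]
top head 215 [616.7 129.3  69.2] [-1.   0.1  0. ] yaw -7.2714705407383144 zmax [62.  69.9 74.5]
top shank 440 [551.5 140.3  61.8] [-1.   0.2 -0. ] yaw -11.286097974628378 zmax [50.2 63.8 69.3]
side base 643 rect [ 543.3 -141.5] [127.6  86.3] 89.93 med [ 517.9 -179.3   12.3] mean [ 529.5 -159.1   12.2]
side block 450 rect [ 551.3 -138.9] [71.9 97.7] 0.2 med [ 549.6 -147.8   56.1] mean [ 547.8 -152.6   56.5]
side strap up 488 rect [515.1 -97.1] [53.8 64.6] 86.91 med [533.6 -88.9 165. ] mean [530.2 -92.5 166.2]
side barrel 532 rect [573.2 134. ] [ 38.4 134. ] 83.37 med [577.2 132.1  63.1] mean [574.9 131.2  62. ]
side head 161 [616.  120.9  64.2] [-1.  -0.  -0.2] yaw 0.10690727454443129 zmax [50.8 65.3 73.4]
side shank 371 [557.1 135.7  61. ] [-1.   0.1 -0.1] yaw -8.123728931361306 zmax [50.3 62.1 70.8]
```

View pics/t1.png

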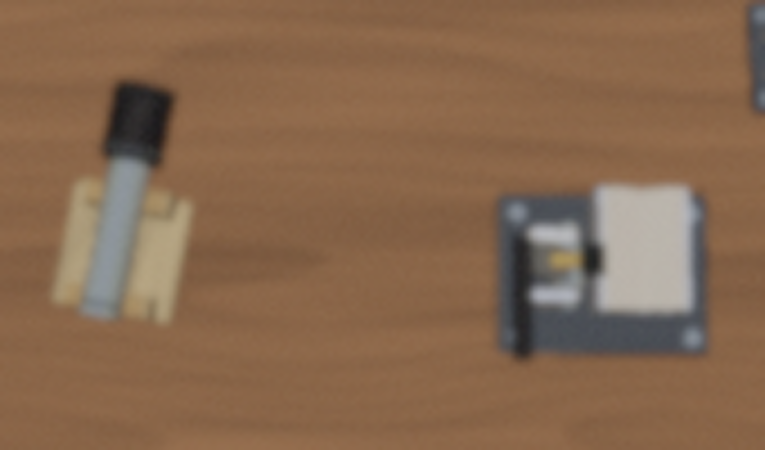

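View pics/s1.png

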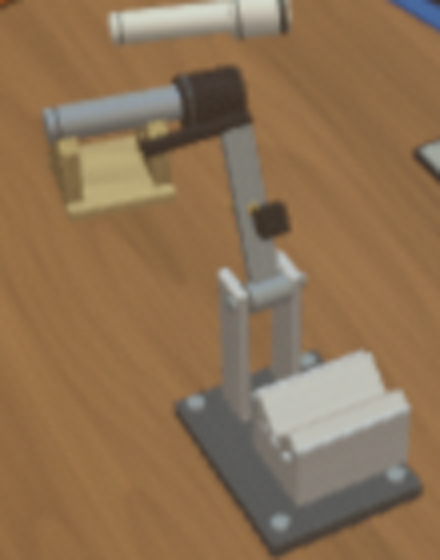

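The crops show the barrel's shank in the rest at yaw of about -9.6°. The groove runs along world x (yaw about 0), with the block's centre near (548,-161). The strap leans towards +y, and its bar's free end points to -x.

>>> play_rows([
  [[2.58,-3.05,-0.5,0,0,0.6,0],[2.58,-3.05,-0.5,0,0,0.6,0],[2.58,-3.05,-0.5,0,0,0.6,0],[2.58,-3.05,-0.5,0,0,0.6,0],[2.58,-3.05,-0.5,0,0,0.6,0],[2.58,-3.05,-0.5,0,0,0.6,0],[2.58,-3.05,-0.5,0,0,0.6,0],[2.58,-3.05,-0.5,0,0,0.6,0],[2.58,-3.05,-0.5,0,0,0.6,0],[2.58,-3.05,-0.5,0,0,0.6,0],[2.58,-3.05,-0.5,0,0,0.6,0],[2.58,-3.05,-0.5,0,0,0.6,0],[2.58,-3.05,-0.5,0,0,0.6,0],[2.58,-3.05,-0.5,0,0,0.6,0],[2.58,-3.05,-0.5,0,0,0.6,0],[2.58,-3.05,-0.5,0,0,0.6,0],[0,0,0,0,0,0,0]],
])

```text
clock: 3.22
eef_pos: [619.8, 124.0, 150.8]
tool_rot: [-3.139, 0.001, 2.982]
force: [-0.3, 0.1, 0.0]
width: 85.6
gripper_force: 0.0
```

>>> play_rows([
  [[-0.1,0.5,-2.5,0,0,-0.4,0],[0,0,-3,0,0,0,0],[0,0,-3,0,0,0,0],[0,0,-2,0,0,0,0],[0,0,-1,0,0,0,0],[0,0,0,0,0,0,0],[0,0,0,0,0,0,0.35],[0,0,0,0,0,0,0.5],[0,0,0,0,0,0,0.6],[0,0,0,0,0,0,0.7],[0,0,0,0,0,0,0.8],[0,0,0,0,0,0,0.8]],
])

```text
clock: 4.72
eef_pos: [617.3, 133.3, 36.7]
tool_rot: [-3.141, 0.001, 2.981]
force: [0.3, -2.9, 4.6]
width: 34.7
gripper_force: 59.5
```

>>> play_rows([
  [[0,0,0.3,0,0,0,0.8],[0,0,0.7,0,0,0,0.8],[0,0,1.5,0,0,0,0.8],[0,0,2,0,0,0,0.8],[0,0,2,0,0,0,0.8],[0,0,1.5,0,0,0,0.8],[1,-2,0,0,0,1,0.8],[1.5,-3,0,0,0,1.5,0.8],[1.5,-3,0,0,0,1.5,0.8],[1.5,-3,0,0,0,1.5,0.8],[1.5,-3,0,0,0,1.5,0.8],[1.5,-3,0,0,0,1.5,0.8],[1.5,-3,0,0,0,0.9,0.8],[0,-3,0,0,0,0,0.8],[0,-3,0,0,0,0,0.8],[0,-2,0,0,0,0,0.8],[0,0,0,0,0,0,0.8],[0,0,0,0,0,0,0.8]],
])

```text
clock: 6.98
eef_pos: [716.9, -143.8, 116.5]
tool_rot: [3.14, 0.0, -3.136]
force: [-0.1, 0.3, -0.7]
width: 34.3
gripper_force: 59.8
```

```bash
cat > look.py <<'E'
from h import *
np.set_printoptions(precision=1,suppress=True)
import sys
s=ctrl.read_state();e=s["eef_pos"];print(e,s["tool_rot"],s["force"],s["torque"])
for c in("top","side"):
    im,d=get_image(c);P=cloud(c,d);np.savez(f"{c}1.npz",im=im,d=d)
    m=(d>0)&(abs(P[...,1]-e[1])<22)&(P[...,0]>e[0]-120)&(P[...,0]<e[0]-28)&(P[...,2]>e[2]-35)&(P[...,2]<e[2]+60)
    q=P[m];
    # fit cylinder radius 12: axis y=a+b*x, z=c+g*x
    from scipy.optimize import least_squares
    def f(p):
        x=q[:,0]-e[0];w=np.hypot(q[:,1]-p[0]-p[1]*x,q[:,2]-p[2]-p[3]*x)-12;return w
    r=least_squares(f,[e[1],0,e[2]+18,0],loss="soft_l1",f_scale=1.5)
    print(c,len(q),r.x-[e[1],0,e[2],0],"rms",np.sqrt(np.mean(np.minimum(abs(r.fun),4)**2)),"xr",np.percentile(q[:,0],[0.5,99.5]))
    u,v=proj(c,e)[0].astype(int);b=im[max(0,v-60):v+50,max(0,u-70):u+70]
    cv2.imwrite(f"pics/{sys.argv[1]}_{c}.png",cv2.resize(b,None,fx=5,fy=5,interpolation=cv2.INTER_CUBIC)[:,:,::-1])
E
python3 look.py a
```

```text
[ 716.9 -143.8  116.5] [ 3.1  0.  -3.1] [-0.1  0.3 -0.7] [ 0. -0. -0.]
top 349 [-1.9  0.  16.8 -0. ] rms 1.6049362341515272 xr [603.4 687.6]
side 390 [ 1.3  0.  16.9 -0. ] rms 1.6029355048715859 xr [606.3 687.5]
```

View pics/a_side.png

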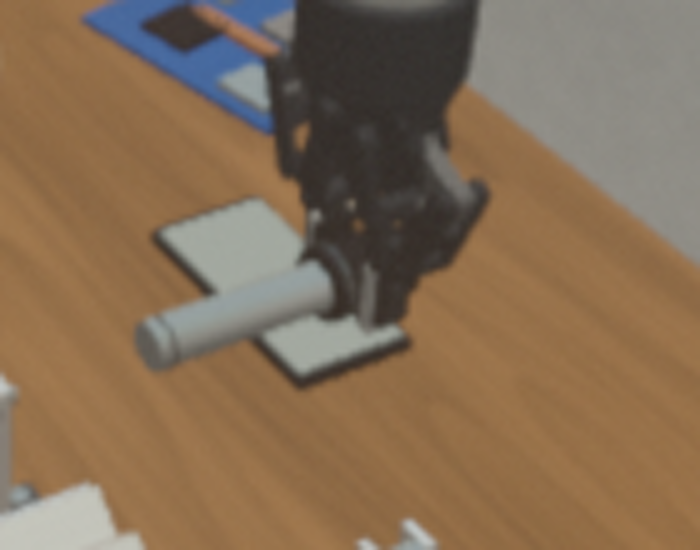

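The side crop shows the barrel held level by the head, with its shank pointing to -x and its tail at about (155,340). Next I'll fit the groove in both cameras relative to the held barrel.

Run:
```python
from h import *
from scipy.optimize import least_squares
np.set_printoptions(precision=3,suppress=True)
e=np.array([716.9,-143.8,116.5])
for c in("top","side"):
    z=np.load(f"{c}1.npz");P=cloud(c,z["d"]);ok=z["d"]>0
    m=ok&(abs(P[...,1]-e[1])<22)&(P[...,0]>e[0]-112)&(P[...,0]<e[0]-28)&(P[...,2]>e[2]-35)&(P[...,2]<e[2]+60);q=P[m]
    x=q[:,0]-e[0]
    r=least_squares(lambda p:np.hypot(q[:,1]-p[0]-p[1]*x,q[:,2]-p[2]-p[3]*x)-12,[e[1],0,e[2]+18,0],loss="soft_l1",f_scale=1)
    print(c,"barrel",r.x-[e[1],0,e[2],0])
    m=ok&(abs(P[...,1]+160)<30)&(P[...,0]>505)&(P[...,0]<595)&(P[...,2]>40)&(P[...,2]<66);b=P[m]
    g=b[(abs(b[:,1]+160)<22)&(b[:,0]>522)&(b[:,0]<576)];xx=g[:,0]-549
    def f(p):
        return g[:,2]-np.minimum(43+abs(g[:,1]-p[0]-p[1]*xx),60)-p[2]
    r=least_squares(f,[-160,0,0],loss="soft_l1",f_scale=1.5);print("groove",len(g),r.x,"rms",np.sqrt(np.mean(r.fun**2)))
    t=b[b[:,2]>54]; print("block x",np.percentile(t[:,0],[0,1,3,97,99,100]),"y",np.percentile(t[:,1],[1,99]))
    im=z["im"]; 
    for n in("groove_end","fixture","strap_bar"):
        print(n,[(np.round(o["pixel"],1),round(o["p"],2),onz(c,o["pixel"],{"groove_end":60,"fixture":0,"strap_bar":195}[n])) for o in place_of(n,c)][:2])
```

```text
top barrel [-2.077  0.012 16.907 -0.01 ]
groove 356 [-161.241    0.011   -0.335] rms 2.5097064440069716
block x [514.38  514.593 515.104 581.174 581.775 582.07 ] y [-186.707 -135.295]
groove_end [(array([387.6, 205.1]), 0.67, array([ 586.302, -159.553,   60.   ]))]
fixture [(array([383.7, 209.9]), 0.96, array([ 579.261, -158.469,    0.   ]))]
strap_bar [(array([359.7, 236.1]), 0.55, array([501.753, -74.593, 195.   ]))]
side barrel [ 1.374  0.014 16.806 -0.015]
groove 363 [-160.016    0.011   -1.325] rms 2.6304693503844523
block x [515.919 516.453 517.595 584.16  585.211 586.226] y [-185.786 -134.338]
groove_end [(array([416.5, 265.2]), 0.98, array([ 699.381, -298.816,   60.   ])), (array([337. , 243.5]), 0.95, array([ 585.714, -163.165,   60.   ]))]
fixture [(array([411.2, 281. ]), 0.92, array([ 702.386, -289.613,    0.   ])), (array([335.4, 259. ]), 0.85, array([ 589.58 , -152.778,    0.   ]))]
strap_bar [(array([286. , 183.9]), 0.57, array([507.889, -77.197, 195.   ])), (array([404.4, 274.7]), 0.56, array([ 571.526, -399.125,  195.   ]))]
```

>>> play_rows([
  [[-1,-0.4,0,0,0,0,0.8],[-2,-0.6,0,0,0,0,0.8],[-2.5,-0.6,0,0,0,0,0.8],[-2.5,0,0,0,0,0,0.8],[-1.5,0,-1,0,0,0,0.8],[0,0,-2,0,0,0,0.8],[0,0,-2,0,0,0,0.8],[0,0,-1,0,0,0,0.8],[0,0,-0.3,0,0,0,0.8],[0,0,0,0,0,0,0.8],[0,0,0,0,0,0,0.8]],
])

```text
clock: 8.75
eef_pos: [622.4, -162.2, 53.9]
tool_rot: [-3.141, 0.001, -3.138]
force: [-0.2, 0.7, -1.5]
width: 34.5
gripper_force: 59.8
```

Run:
```python
from h import *
from scipy.optimize import least_squares
np.set_printoptions(precision=3,suppress=True)
s=ctrl.read_state();e=s["eef_pos"];print(e,s["force"],s["torque"])
for c in("top","side"):
    im,d=get_image(c);P=cloud(c,d);ok=d>0
    m=ok&(abs(P[...,1]-e[1])<20)&(P[...,0]>e[0]-112)&(P[...,0]<e[0]-28)&(P[...,2]>e[2]+17)&(P[...,2]<e[2]+50);q=P[m]
    x=q[:,0]-e[0]+57
    r=least_squares(lambda p:np.hypot(q[:,1]-p[0]-p[1]*x,q[:,2]-p[2]-p[3]*x)-12,[e[1],0,e[2]+18,0],loss="soft_l1",f_scale=1)
    print(c,"barrel mid",r.x, "tail",np.percentile(q[:,0],[0.5,2]))
```

```text
[ 622.369 -162.21    53.9  ] [-0.22   0.689 -1.458] [-0.036 -0.103  0.031]
top barrel mid [-164.571    0.017   71.499   -0.012] tail [511.245 511.388]
side barrel mid [-162.116    0.02    71.377   -0.01 ] tail [511.572 511.973]
```

>>> play_rows([
  [[0,0.27,-0.2,0,0,0,0.8],[0,0,-0.3,0,0,0,0.8],[0,0,-0.2,0,0,0,0.8],[0,0,-0.1,0,0,0,0.8],[0,0,-0.1,0,0,0,0.8],[0,0,0,0,0,0,0.8],[0,0,0,0,0,0,0.8]],
])

```text
clock: 9.72
eef_pos: [621.8, -159.5, 44.4]
tool_rot: [-3.142, 0.0, -3.138]
force: [0.1, 0.4, -1.6]
width: 34.3
gripper_force: 59.8
```

>>> play_rows([
  [[0,0,-0.05,0,0,0,0.8],[0,0,-0.05,0,0,0,0.8],[0,0,0,0,0,0,0.8],[0,0,0,0,0,0,0.8]],
])

```text
clock: 10.22
eef_pos: [621.7, -159.4, 43.3]
tool_rot: [3.142, -0.0, -3.138]
force: [-0.2, -0.1, -1.0]
width: 34.6
gripper_force: 59.8
```

>>> play_rows([
  [[0,0,-0.05,0,0,0,0.8],[0,0,0,0,0,0,0.8],[0,0,0,0,0,0,0.8]],
])

```text
clock: 10.6
eef_pos: [621.8, -159.4, 42.9]
tool_rot: [3.142, 0.0, -3.138]
force: [0.5, -0.6, -1.6]
width: 34.6
gripper_force: 59.8
```

>>> play_rows([
  [[0,0,-0.05,0,0,0,0.8],[0,0,0,0,0,0,0.8],[0,0,0,0,0,0,0.8]],
])

```text
clock: 10.98
eef_pos: [621.8, -159.3, 42.4]
tool_rot: [3.141, 0.0, -3.138]
force: [0.2, 1.0, 0.1]
width: 34.8
gripper_force: 60.0
```

>>> play_rows([
  [[0,0,-0.05,0,0,0,0.8],[0,0,0,0,0,0,0.8],[0,0,0,0,0,0,0.8]],
])

```text
clock: 11.35
eef_pos: [621.9, -159.3, 42.0]
tool_rot: [3.141, 0.0, -3.138]
force: [-0.2, 0.6, 3.3]
width: 34.5
gripper_force: 60.2
```

>>> play_rows([
  [[-0.15,0,0,0,0,0,0.8],[-0.2,0,0,0,0,0,0.8],[-0.2,0,0,0,0,0,0.8],[-0.2,0,0,0,0,0,0.8],[-0.2,0,0,0,0,0,0.8],[-0.1,0,0,0,0,0,0.8],[0,0,0,0,0,0,0.8]],
])

```text
clock: 12.22
eef_pos: [611.8, -159.1, 42.1]
tool_rot: [3.141, 0.001, -3.138]
force: [3.4, 3.1, 3.6]
width: 34.5
gripper_force: 60.2
```

>>> play_rows([
  [[-0.1,0.02,0,0,0,0,0.8],[-0.1,0.02,0,0,0,0,0.8],[-0.1,0,0,0,0,0,0.8],[0,0,0,0,0,0,0.8]],
])

```text
clock: 12.72
eef_pos: [608.9, -159.2, 42.2]
tool_rot: [-3.141, 0.002, -3.138]
force: [3.6, 3.4, 3.8]
width: 34.3
gripper_force: 60.2
```

>>> play_rows([
  [[-0.05,0,0,0,0,0,0.8],[-0.05,0,0,0,0,0,0.8],[0,0,0,0,0,0,0.8]],
])

```text
clock: 13.1
eef_pos: [608.1, -159.2, 42.2]
tool_rot: [-3.141, 0.002, -3.138]
force: [4.2, 2.6, 3.2]
width: 34.1
gripper_force: 60.2
```

>>> play_rows([
  [[-0.05,0,0,0,0,0,0.8],[0,0,0,0,0,0,0.8],[0,0,0,0,0,0,0.8]],
])

```text
clock: 13.48
eef_pos: [607.6, -159.2, 42.3]
tool_rot: [-3.141, 0.002, -3.138]
force: [5.0, 2.8, 4.4]
width: 34.4
gripper_force: 60.2
```

>>> play_rows([
  [[-0.05,0,0,0,0,0,0.8],[-0.05,0,0,0,0,0,0.8],[0,0,0,0,0,0,0.8]],
])

```text
clock: 13.85
eef_pos: [606.7, -159.2, 42.3]
tool_rot: [-3.141, 0.002, -3.138]
force: [5.5, 2.5, 4.6]
width: 34.5
gripper_force: 60.2
```

>>> play_rows([
  [[-0.05,0,0,0,0,0,0.8],[0,0,0,0,0,0,0.8],[0,0,0,0,0,0,0.8]],
])

```text
clock: 14.22
eef_pos: [606.7, -159.2, 42.3]
tool_rot: [-3.141, 0.003, -3.138]
force: [4.2, 2.6, 2.8]
width: 34.8
gripper_force: 60.2
```

>>> play_rows([
  [[-0.05,0,0,0,0,0,0.8],[0,0,0,0,0,0,0.8],[0,0,0,0,0,0,0.8]],
])

```text
clock: 14.6
eef_pos: [606.7, -159.2, 42.4]
tool_rot: [-3.141, 0.004, -3.138]
force: [6.2, 1.9, 2.9]
width: 33.8
gripper_force: 60.2
```

>>> play_rows([
  [[-0.05,0,0,0,0,0,0.8],[-0.05,0,0,0,0,0,0.8],[0,0,0,0,0,0,0.8],[0,0,0,0,0,0,0.8]],
])

```text
clock: 15.1
eef_pos: [606.6, -159.2, 42.5]
tool_rot: [-3.141, 0.006, -3.138]
force: [8.5, 2.1, 1.0]
width: 34.2
gripper_force: 60.0
```

>>> play_rows([
  [[-0.05,0,0,0,0,0,0.8],[-0.05,0,0,0,0,0,0.8],[0,0,0,0,0,0,0.8],[0,0,0,0,0,0,0.8]],
])

```text
clock: 15.6
eef_pos: [606.6, -159.2, 42.5]
tool_rot: [-3.141, 0.008, -3.138]
force: [9.8, 2.8, -0.4]
width: 34.4
gripper_force: 59.8
```

>>> play_rows([
  [[0.1,0,-0.03,0,0,0,0.8],[0.05,0,0,0,0,0,0.8],[0,0,0,0,0,0,0.8],[0,0,0,0,0,0,0.7],[0,0,0,0,0,0,0.6],[0,0,0,0,0,0,0.5],[0,0,0,0,0,0,0.3],[0,0,0,0,0,0,0],[0,0,0,0,0,0,0],[0,0,0,0,0,0,0]],
])

```text
clock: 16.85
eef_pos: [604.0, -159.1, 41.4]
tool_rot: [-3.142, -0.0, -3.138]
force: [-0.3, -0.2, 0.8]
width: 85.3
gripper_force: 0.0
```

```bash
cat > chk.py <<'E'
from h import *
import sys
from scipy.optimize import least_squares
np.set_printoptions(precision=3,suppress=True)
s=ctrl.read_state();print(s["clock"],s["eef_pos"],s["force"],s["width"])
for c in("top","side"):
    im,d=get_image(c);P=cloud(c,d);ok=d>0;np.savez(f"{c}2.npz",im=im,d=d)
    m=ok&(abs(P[...,1]+160)<13)&(P[...,0]>480)&(P[...,0]<578)&(P[...,2]>61)&(P[...,2]<85);q=P[m]
    x=q[:,0]-549
    r=least_squares(lambda p:np.hypot(q[:,1]-p[0]-p[1]*x,q[:,2]-p[2]-p[3]*x)-12,[-160,0,60,0],loss="soft_l1",f_scale=1)
    print(c,"barrel mid",r.x,"tail",np.percentile(q[:,0],[0.5,2]))
    m=ok&(abs(P[...,1]+85)<70)&(P[...,0]>470)&(P[...,0]<520)&(P[...,2]>int(sys.argv[1]))&(P[...,2]<230)&(im.mean(2)<90);b=P[m]
    if len(b): print("bar",len(b),np.median(b,0),b.min(0),b.max(0))
    if len(sys.argv)>2:
        a=im[170:270,320:440] if c=="top" else im[150:300,250:400]
        cv2.imwrite(f"pics/{sys.argv[2]}_{c}.png",cv2.resize(a,None,fx=4,fy=4,interpolation=cv2.INTER_CUBIC)[:,:,::-1])
E
python3 chk.py 120
```

```text
16.85 [ 603.998 -159.128   41.407] [-0.288 -0.196  0.842] 85.31038860202307
top barrel mid [-161.236    0.002   59.637   -0.004] tail [493.946 494.113]
bar 82 [499.737 -77.106 198.019] [481.921 -82.136 193.302] [519.93  -72.543 202.869]
side barrel mid [-158.652    0.007   59.96    -0.001] tail [496.301 496.591]
bar 71 [500.583 -78.323 196.769] [484.53  -82.109 190.286] [519.933 -70.301 201.265]
```

>>> play_rows([
  [[0,0,1,0,0,0,0],[0,0,2,0,0,0,0],[0,0,3,0,0,0,0],[0,0,3.5,0,0,0,0],[0,0,3.5,0,0,0,0],[0,0,3,0,0,0,0],[-1.5,1.2,2.5,0,0,0,0],[-2.5,2,0.4,0,0,0,0],[-2.5,2,0,0,0,0,0],[-2.5,2,0,0,0,0,0],[-1,1,0,0,0,0,0],[0,0,0,0,0,0,0],[0,0,0,0,0,0,0]],
])

```text
clock: 18.58
eef_pos: [505.5, -77.9, 230.9]
tool_rot: [-3.141, 0.002, -3.139]
force: [0.5, 0.3, 0.5]
width: 85.0
gripper_force: 0.0
```

>>> play_rows([
  [[0,0.1,-1.5,0,0,0,0],[0,0,-2,0,0,0,0],[0,0,-1.4,0,0,0,0],[0,0,-0.5,0,0,0,0.4],[0,0,0,0,0,0,0.6],[0,0,0,0,0,0,0.8],[0,0,0,0,0,0,0.9],[0,0,0,0,0,0,0.95],[0,0,0,0,0,0,1],[0,0,0,0,0,0,1]],
])

```text
clock: 19.82
eef_pos: [504.6, -75.9, 177.1]
tool_rot: [-3.142, 0.001, -3.138]
force: [-0.7, -0.3, 5.0]
width: 7.8
gripper_force: 58.5
```

>>> play_rows([
  [[0,-0.5,0.16,0,0,0,1],[0,-0.6,0.16,0,0,0,1],[0,-0.98,0.18,0,0,0,1],[0,-1,0.08,0,0,0,1],[0,-1,-0.02,0,0,0,1],[0,-0.99,-0.12,0,0,0,1],[0,-0.98,-0.22,0,0,0,1],[0,0,0,0,0,0,1]],
])

```text
clock: 20.82
eef_pos: [504.9, -135.9, 179.2]
tool_rot: [3.14, 0.001, -3.138]
force: [-0.2, 1.3, 4.2]
width: 8.0
gripper_force: 61.4
```

>>> play_rows([
  [[0,-0.95,-0.32,0,0,0,1],[0,-0.91,-0.41,0,0,0,1],[0,-0.87,-0.5,0,0,0,1],[0,-0.81,-0.58,0,0,0,1],[0,-0.75,-0.66,0,0,0,1],[0,-0.68,-0.73,0,0,0,1],[0,-0.6,-0.8,0,0,0,1],[0,0,0,0,0,0,1]],
])

```text
clock: 21.82
eef_pos: [505.2, -191.0, 138.1]
tool_rot: [3.14, 0.001, -3.137]
force: [2.5, 4.0, -6.0]
width: 7.7
gripper_force: 65.2
```

>>> play_rows([
  [[0,-0.5,-0.85,0,0,0,1],[0,-0.43,-0.9,0,0,0,1],[0,-0.2,-0.47,0,0,0,1],[0,0,0,0,0,0,0.8],[0,0,0,0,0,0,0.5],[0,0,0,0,0,0,0.3],[0,-0.1,1.5,0,0,0,0.3],[0,-0.1,1.8,0,0,0,0.3],[0,-0.1,1,0,0,0,0.6],[0,0,0,0,0,0,0.8],[0,0,0,0,0,0,1],[0,0,0,0,0,0,1],[0,0,0,0,0,0,1]],
])

```text
clock: 23.45
eef_pos: [504.0, -206.4, 159.1]
tool_rot: [3.141, -0.001, -3.138]
force: [0.6, -0.1, 0.7]
width: -0.2
gripper_force: 0.0
```

```bash
python3 chk.py 90 b
```

```text
23.45 [ 503.983 -206.399  159.078] [ 0.561 -0.088  0.732] -0.21709659058788178
top barrel mid [-161.165    0.012   59.739   -0.01 ] tail [493.94  494.028]
side barrel mid [-158.995    0.005   59.879    0.002] tail [496.127 496.272]
```

View pics/b_side.png

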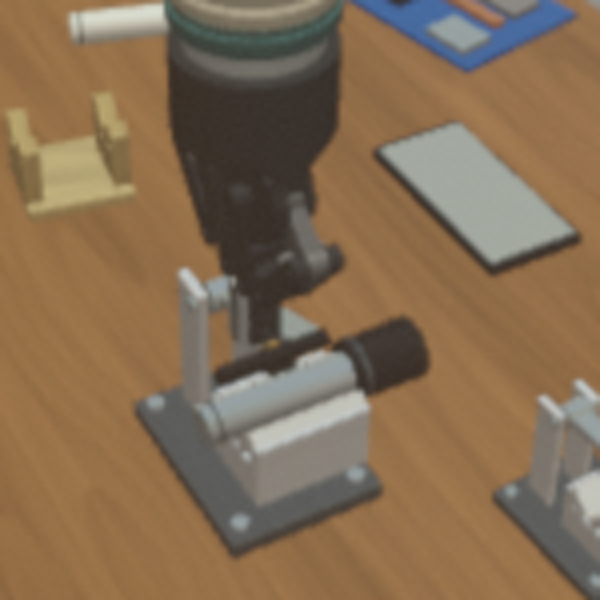

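The side crop shows the barrel in the groove with its head's shoulder at the end face (about (350,365)). The strap bar at (270,355) is under the closed fingers. Now I'll press down on it in steps.

>>> play_rows([
  [[0,-0.1,-1,0,0,0,1],[0,-0.1,-0.8,0,0,0,1],[0,0,-0.4,0,0,0,1],[0,0,-0.4,0,0,0,1],[0,0,-0.4,0,0,0,1],[0,0,-0.2,0,0,0,1],[0,0,0,0,0,0,1]],
])

```text
clock: 24.42
eef_pos: [504.6, -210.2, 127.7]
tool_rot: [-3.14, 0.001, -3.139]
force: [0.6, -1.8, 3.4]
width: 0.1
gripper_force: 1.8
```

>>> play_rows([
  [[0,0,-0.15,0,0,0,1],[0,0,-0.15,0,0,0,1],[0,0,0,0,0,0,1]],
])

```text
clock: 24.8
eef_pos: [504.7, -209.6, 124.8]
tool_rot: [-3.14, 0.001, -3.138]
force: [0.1, -3.6, 5.0]
width: 0.3
gripper_force: 2.3
```

>>> play_rows([
  [[0,0,-0.15,0,0,0,1],[0,0,-0.15,0,0,0,1],[0,0,0,0,0,0,1]],
])

```text
clock: 25.18
eef_pos: [504.7, -209.2, 121.7]
tool_rot: [-3.141, 0.001, -3.138]
force: [0.3, -3.5, 4.2]
width: -0.2
gripper_force: 2.4
```

>>> play_rows([
  [[0,0,-0.15,0,0,0,1],[0,0,-0.15,0,0,0,1],[0,0,0,0,0,0,1]],
])

```text
clock: 25.55
eef_pos: [504.5, -208.8, 118.6]
tool_rot: [-3.141, 0.001, -3.138]
force: [0.3, -2.4, 4.5]
width: 0.3
gripper_force: 2.2
```

Hinge-only level is about 4.5–5 N, so I'll continue.

>>> play_rows([
  [[0,0,-0.12,0,0,0,1],[0,0,-0.12,0,0,0,1],[0,0,0,0,0,0,1]],
])

```text
clock: 25.92
eef_pos: [504.4, -208.4, 116.2]
tool_rot: [3.141, 0.0, -3.138]
force: [1.3, -3.1, 3.8]
width: -0.1
gripper_force: 2.1
```

>>> play_rows([
  [[0,0,-0.1,0,0,0,1],[0,0,-0.1,0,0,0,1],[0,0,0,0,0,0,1]],
])

```text
clock: 26.3
eef_pos: [504.4, -208.4, 114.0]
tool_rot: [3.141, 0.0, -3.138]
force: [1.4, -2.9, 4.1]
width: 0.2
gripper_force: 2.1
```

>>> play_rows([
  [[0,0,-0.1,0,0,0,1],[0,0,-0.1,0,0,0,1],[0,0,0,0,0,0,1]],
])

```text
clock: 26.68
eef_pos: [504.2, -208.3, 112.0]
tool_rot: [3.141, -0.0, -3.138]
force: [0.9, -2.6, 3.7]
width: 0.1
gripper_force: 2.0
```

>>> play_rows([
  [[0,0,-0.1,0,0,0,1],[0,0,-0.1,0,0,0,1],[0,0,0,0,0,0,1]],
])

```text
clock: 27.05
eef_pos: [504.2, -208.4, 110.0]
tool_rot: [3.141, -0.0, -3.138]
force: [-0.1, -1.8, 3.7]
width: -0.1
gripper_force: 1.9
```

>>> play_rows([
  [[0,0,-0.1,0,0,0,1],[0,0,-0.1,0,0,0,1],[0,0,0,0,0,0,1]],
])

```text
clock: 27.42
eef_pos: [504.2, -208.5, 108.1]
tool_rot: [3.142, -0.0, -3.138]
force: [0.9, -2.4, 4.9]
width: -0.3
gripper_force: 2.3
```

>>> play_rows([
  [[0,0,-0.1,0,0,0,1],[0,0,-0.1,0,0,0,1],[0,0,0,0,0,0,1]],
])

```text
clock: 27.8
eef_pos: [504.2, -208.7, 106.3]
tool_rot: [-3.141, -0.0, -3.138]
force: [-0.3, -3.2, 7.1]
width: 0.2
gripper_force: 3.4
```

>>> play_rows([
  [[0,0,-0.1,0,0,0,1],[0,0,-0.1,0,0,0,1],[0,0,0,0,0,0,1]],
])

```text
clock: 28.18
eef_pos: [504.2, -208.8, 104.6]
tool_rot: [-3.141, 0.0, -3.138]
force: [-0.1, -3.2, 8.9]
width: 0.0
gripper_force: 4.5
```

>>> play_rows([
  [[0,0,0,0,0,0,1],[0,0,0,0,0,0,1]],
])

```text
clock: 28.42
eef_pos: [504.2, -208.8, 104.6]
tool_rot: [-3.141, 0.0, -3.138]
force: [-0.9, -3.3, 8.7]
width: -0.2
gripper_force: 4.5
```

>>> play_rows([
  [[0,0,0.2,0,0,0,1],[0,0,0.5,0,0,0,1],[0,0,1.5,0,0,0,1],[0,0,3,0,0,0,1],[0,0,4,0,0,0,1],[-1,1.5,3,0,0,0,1],[-1,4,1,0,0,0,1],[-1,5,0,0,0,0,1],[-1,5,0,0,0,0,1],[0,5,0,0,0,0,1],[0,3,0,0,0,0,1],[0,0,0,0,0,0,1],[0,0,0,0,0,0,1]],
])

```text
clock: 30.05
eef_pos: [464.1, 25.8, 236.5]
tool_rot: [-3.141, -0.0, -3.138]
force: [0.3, 0.5, -0.4]
width: 0.0
gripper_force: 0.0
```

```bash
python3 chk.py 80 c
python3 - <<'E'
from h import *
for c in("top","side"):
    z=np.load(f"{c}2.npz");P=cloud(c,z["d"]);m=(z["d"]>0)&(abs(P[...,1]+209)<20)&(P[...,0]>485)&(P[...,0]<522)&(P[...,2]>80)&(P[...,2]<130);print(m.sum(),np.percentile(P[m],[50,95],axis=0).round(1))
E
```

```text
30.05 [464.084  25.764 236.468] [ 0.349  0.492 -0.393] 0.011694024647001183
top barrel mid [-161.116   -0.005   60.243    0.006] tail [493.988 494.056]
side barrel mid [-157.844    0.015   60.654    0.005] tail [495.935 496.384]
60 [[ 503.7 -211.   104.1]
 [ 520.8 -207.   107.6]]
87 [[ 502.6 -211.9  103.2]
 [ 520.5 -206.7  106.7]]
```

View pics/c_side.png

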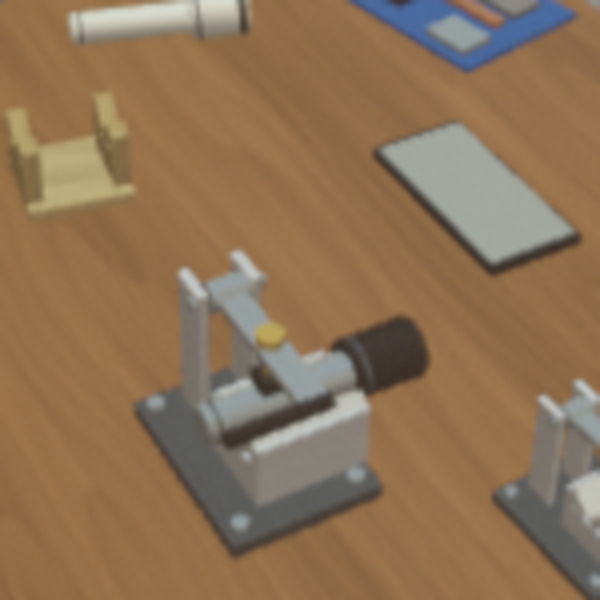

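The strap lies level over the shank with its screw at (270,335), the head is tight on the end face, and the bar stayed where I left it. I'm handing the job in.

```bash
python3 -c "
from h import *
print(workorder.finish_job())"
```

```text
the job is handed in; nothing more can be done
None
```

I handed the job in at about 30 s; the hand-in returned no verdict. In the last pictures the barrel lies in the V-block groove with its shoulder home on the end face. I pressed the strap bar to 8.9 N, just under the 9–10 N aim; I estimate about 9 N on the foot, not measured after release. The arm is clear, and I kept it away from the bystanders but did not measure them at the end.

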